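# Hook out the drip tray from under the instrument

### The arm

A 6-joint arm with a two-finger parallel gripper is mounted at the origin on the work surface. World frame = base frame: x ahead of the robot, y to its left, z up, the work surface at z = 0. Lengths are in m, angles in rad, forces in N, time in s.
With the tool pointing down it reaches from about 0.3 to 0.875 m from the base axis. Payload 6.4 kg.
Tool frame: the origin (TCP) lies midway between the tips of the shut fingers; the grasp point (between the pads) lies 19 mm behind it; z points along the fingers, y is the direction in which the jaws open and shut (so a half turn about z gives the same grasp; the last joint's range is limited). The gripper opens to 85 mm and grips with 20 to 120 N. Pads are 22 mm wide; open, the fingers measure 114 mm over their backs; the gripper's body (76 mm by 85 mm) begins 54 mm behind the grasp point. The pads swing forward as they close: fully open they stand 13 mm farther back than shut.
Start: joints at [0.926, 0.181, 1.607, -0, 1.354, -0.206], TCP at [0.244, 0.521, 0.231] pointing down, gripper open.
Joint ranges: [-2.99, 2.99], [-0.89, 2.07], [0.3, 2.58], [-1.14, 4.28], [0, 2.63], [-3.12, 3.12]. Speed limits (rad/s): [2.57, 2.57, 3.01, 3.14, 3.14, 3.14].

### API

Orientations are given as a unit quaternion [w, x, y, z].
In Python, from bench import get_obs, camera, hand_in gives the robot as it stands.
- The arm moves only by the tool drive_tool, never from a script. Its argument "deltas" is a list of rows, each a list of 2 entries, a list of its own where there are three numbers: the shift along the world's x, y, z in m, then the turn about the world's z in rad. A call has 1 to 10 rows; each row shifts and turns the pose as measured when the row begins; what a row does not reach is not made up. A row lasts 1/10 s, in which the tool goes at most 50 mm and 8.59 degrees, less where a joint would pass 70% of its speed; a pose out of reach is approached as far as the arm can. A call is refused whole if a number of a shift passes 0.05 or a number of a turn 0.15, either way. A call with a gripper value outside its range is refused whole. "gripper" is the opening, from 0 (shut) to 1 (fully open), set as the call begins (left out, the last holds). The fingers move at their own pace and stop on an object; the grip force is fixed at half the most. Time passes only in rows, so rows that do not move let the fingers close. It gives the time, the measured TCP pose, the force and the opening at its end, in the units of the state.
- get_obs(): the state, without advancing time (a new reading comes with each control period).
- camera(name): name is "side" or "top"; returns a dict with "frame" (384x512x3 uint8, red, green, blue), "fx", "fy", "cx", "cy" (pixels), "eye" and "attitude" of the camera in the world. Camera axes: x right, y down, z forward; pixel columns grow to the right and rows downward; lengths in m; the calibration is good to about 2 mm. A picture is of the moment at which its call begins. There is no depth.
- hand_in(): hands the job in, once; it reports no verdict.
The state is a dict: "time_s": time; "q": joint angles; "dq": joint speeds; "joint_efforts": joint torques, N m; "eef_pos": TCP position; "eef_rot": TCP orientation; "wrist_force": force on the tool from outside, world axes, zero at the start; "torque": the same for the moment, N m; "opening": opening from 0.0 (shut) to 1.0 (fully open).
Only numpy, scipy, OpenCV 4.12 (cv2) and the standard library are available. Lean on these libraries where they do the work, as an engineer would, in place of code of your own. Each camera call takes 0.05 s, during which the arm holds its last target.

### The job

Take the hook tool from the mat, reach its bent end under the instrument's overhanging ledge, feel for the drip tray's pull eye and gently draw the tray all the way out with the hook, without forcing anything or touching the tray by hand. Then unhook and lay the hook tool flat on the mat again, leaving the tray out and everything else as it was.

Things in the scene. Friction and masses are not known exactly. Their poses are not given: they have to be found in the camera images.
- instrument: White benchtop instrument, fixed, 400 mm wide (y), 340 mm deep (x), with an overhanging front ledge. Origin: on the bench plane, straight below the middle of the ledge's front edge; x points into the housing, y left, z up. Ledge: underside 85 mm, top 115 mm above the bench; from 107 mm behind its edge the housing is 170 mm high. Below it is an open bay 330 mm wide.
- ledge (a point): Middle of the lower front edge of the ledge, 85 mm above the bench; axes as the instrument's. The bay's side walls start 55 mm behind this edge, the closed tray's front stands 58 mm behind it.
- bay (a point): Fixed point in the middle of the bay, 32 mm behind the ledge's edge, 45 mm above the bench; axes as the instrument's. The tray's pull eye has its centre at this height and, tray closed, at this depth, but up to 45 mm to the left or right (y) of it: a different amount each time and not measured, so it must be felt for, or seen from the front under the ledge.
- tray (a joint): Grey drip tray: how far it is out along the instrument's -x, in m; 0 closed, 0.09 hard end stop, starts at 0 to 0.012. About 4 N of friction, stays where left. Its pull eye, mid-front, is an upright fixed steel ring in the instrument's x-z plane (a bar enters it sideways, along y): 7 mm bar, opening about 23 mm, outside 38 mm. The eye moves with the tray, so its depth is point bay's less this value.
- hook: Hook tool, about 0.22 kg: black handle block 80 x 22 x 30 mm (x, y, z), 7 mm dark steel rod out of its +x end, bent square at the end. Origin: centre of the handle's underside; x along the rod, z up. Rod axis 15 mm above the underside. It lies on the mat beside the probe (either may be the nearer), rod pointing roughly to world -y.
- bend (a point): The hook rod's bend, on the rod's axis, 130 mm ahead of the handle's centre and 15 mm above the handle's underside; axes as the hook's. From here the rod turns to the hook's +y (level, left looking along the rod) and ends 23 mm away.
- probe: Straight probe lying beside the hook: same handle and frame, straight rod reaching 138 mm from the handle's centre, no bend. Not needed, leave alone.
- mat: White plastic tool mat 240 x 300 mm (x, y), 4 mm thick, fixed on the bench. Origin: centre of its underside, z up.
- beaker: Glass beaker, 68 mm across, 90 mm high. Origin: centre of its underside. Bystander.
- reagent: Amber reagent bottle, 60 mm across, 125 mm high. Origin: centre of its underside. Bystander.
- jar: White jar, 52 mm across, 60 mm high. Origin: centre of its underside. Bystander.
- cell_rack: Small grey rack of glass cells, 50 x 90 mm, about 47 mm high, standing on top of the ledge on its left (+y) half. Origin: centre of its underside. Bystander.
- tip_box: Closed pipette-tip box, 120 x 85 x 62 mm. Origin: centre of its underside. Bystander.
- dish: Small white dish, 60 mm across, 20 mm high, standing on top of the ledge on its right (-y) half. Origin: centre of its underside. Bystander.
Things that resemble listed ones, but are neither listed nor needed, are in the scene too. What is shaped like the hook but pink or purple is not meant.

How it is judged:
On the way, in this order (a step that is already met when the one before it is completed fails the run):
1. the hook tool is lifted off the mat (z of hook in the frame of mat above 0.025 m), for 0.1 s.
2. the hook, in touch with the eye, draws the tray out past half way (value of joint tray above 0.05 m and contact force between hook and tray above 0.5 N), for 0.1 s.
3. the tray is all the way out (82 mm or more of 90) (value of joint tray above 0.082 m), for 0.2 s.
At the end, for the whole second after the job is handed in: The tray is out by at least 82 mm of its 90 mm; the hook tool lies flat (within 0.12 rad, underside within 6 mm of the mat's top), handle centre over the mat, at rest and released (value of joint tray above 0.082 m and x of hook in the frame of mat between -0.12 and 0.12 m and y of hook in the frame of mat between -0.15 and 0.15 m and z of hook in the frame of mat below 0.01 m and angle between hook's own z axis and vertical below 0.12 rad and linear speed of hook below 0.02 m/s); the robot touches nothing.
It fails at once if the hook presses or pulls on the tray or its eye with more than 12 N (contact force between hook and tray above 12 N).
It fails at once if the hook bears on the instrument's housing with more than 15 N (contact force between hook and instrument above 15 N).
It fails at once if the robot itself touches the tray or its eye (contact force between any of the arm, the fingers and tray above 1 N).
It fails at once if the robot bumps the instrument (contact force between any of the arm, the fingers and instrument above 5 N).
It fails at once if a bystander or the probe is moved by more than 20 mm or tipped over (distance of any of probe, beaker, reagent, jar, cell_rack, tip_box, dish from where it was at the start of the episode above 0.02 m or angle between any of probe, beaker, reagent, jar, cell_rack, tip_box, dish's own z axis and vertical above 0.5 rad).
It also fails if it takes over 64 s, if anything falls off the work surface, if the arm or the gripper's body presses on something with over 40 N, if the wrist force passes 120 N, or if a joint passes its speed limit or range.

## Working session

There is one attempt and no reset: what is moved stays moved. The work goes in short steps, Python scripts to look and compute and a tool call to move; the robot and the scene stay as the last step left them, time stands still between calls to the robot, and variables do not carry over. Pictures are saved under pics/ and viewed, and the job is handed in when it is done.

Besides the shell and the picture viewer there is one more tool, called after "Request:" as name(argument=value, ...), one argument or row to a line, values as JSON. drive_tool: Moves the arm, as the interface text tells. Its arguments: {"type":"object","properties":{"deltas":{"type":"array","items":{"type":"array"}},"gripper":{"type":"number"}},"required":["deltas"]}

```bash
mkdir -p pics; ls
python3 - <<'E'
from bench import *
import cv2
o=get_obs();print(o)
for n in("side","top"):
    c=camera(n);cv2.imwrite(f"pics/{n}0.png",cv2.cvtColor(c["frame"],cv2.COLOR_RGB2BGR))
    print(n,{k:v for k,v in c.items() if k!="frame"})
E
```

```text
pics
{'time_s': 0.0, 'q': array([ 9.25709540e-01,  1.81536270e-01,  1.60800559e+00,  2.32532781e-06,
        1.35379460e+00, -2.06304378e-01]), 'dq': array([-3.54959845e-04, -1.47681100e-03, -1.32064088e-03,  1.08581073e-03,
       -9.92603451e-05,  9.39516212e-04]), 'joint_efforts': array([-4.68152975e-04, -4.44886386e+01, -3.51330364e+01, -3.92979773e-04,
        9.20268969e-03, -1.34580586e-05]), 'eef_pos': array([0.24393  , 0.5200884, 0.230388 ]), 'eef_rot': array([-3.61089977e-04,  2.17635624e-01,  9.76029700e-01, -7.93618250e-04]), 'wrist_force': array([0.08506505, 0.00680653, 0.24803376]), 'torque': array([ 0.01024978, -0.00555   , -0.08860918]), 'opening': 1.003766771229849}
side {'fx': 401.0255962907523, 'fy': 401.0255962907523, 'cx': 254.5258821664745, 'cy': 193.90474900144153, 'eye': array([-0.1299269 , -0.73136584,  0.70540018]), 'attitude': array([-0.44728793,  0.83030652, -0.29188844,  0.1591406 ])}
top {'fx': 354.4053386929504, 'fy': 354.4053386929504, 'cx': 250.51749089380158, 'cy': 181.0824760455704, 'eye': array([0.4276658 , 0.00913824, 1.19718104]), 'attitude': array([-0.00584812,  0.7096763 , -0.70427127,  0.01809234])}
```

View pics/side0.png

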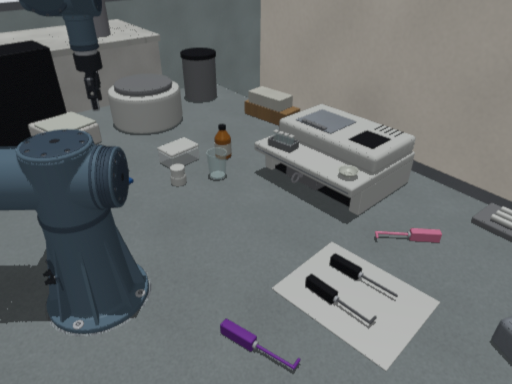

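View pics/top0.png

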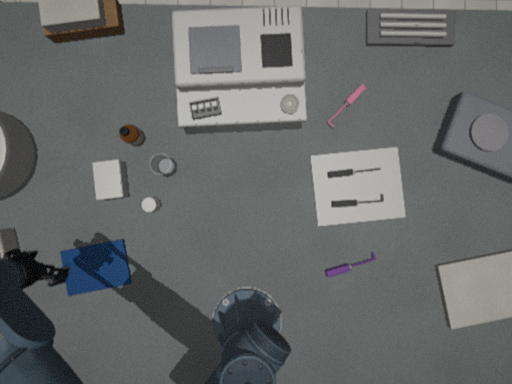

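```bash
cat > h.py <<'E'
import numpy as np,cv2
from scipy.spatial.transform import Rotation as R
def rot(q): return R.from_quat([q[1],q[2],q[3],q[0]])
def ray(c,u,v):
    d=np.array([(u-c["cx"])/c["fx"],(v-c["cy"])/c["fy"],1.]);return rot(c["attitude"]).apply(d)
def onz(c,u,v,z):
    d=ray(c,u,v);e=np.array(c["eye"]);return e+d*(z-e[2])/d[2]
def proj(c,p):
    q=rot(c["attitude"]).inv().apply(np.array(p)-c["eye"]);return np.array([c["fx"]*q[...,0]/q[...,2]+c["cx"],c["fy"]*q[...,1]/q[...,2]+c["cy"]]).T
def crop(c,name,x,y,w,h,k):
    f=cv2.cvtColor(c["frame"],cv2.COLOR_RGB2BGR)[y:y+h,x:x+w];cv2.imwrite(f"pics/{name}.png",cv2.resize(f,None,fx=k,fy=k,interpolation=cv2.INTER_CUBIC))
E
python3 - <<'E'
from bench import *
from h import *
c=camera("top");s=camera("side")
crop(c,"t1a",305,140,110,90,7);crop(c,"t1b",165,70,150,65,5);crop(s,"s1a",240,100,180,110,4);crop(s,"s1b",270,240,170,110,4)
E
```

```text
(no output)
```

View pics/t1a.png

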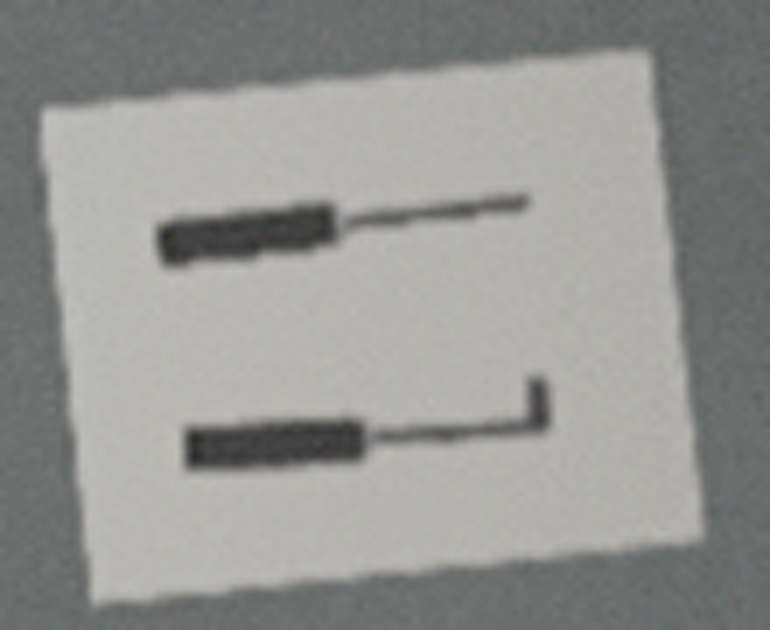

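View pics/t1b.png

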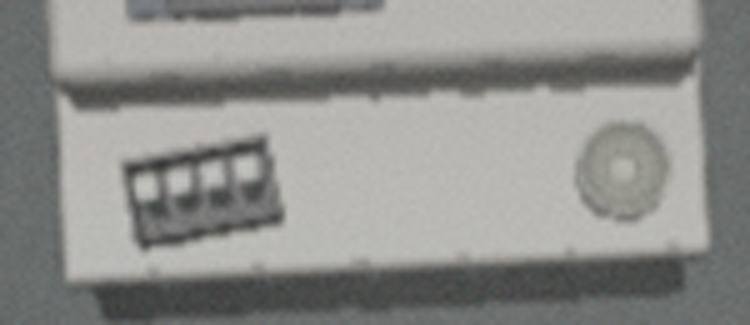

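View pics/s1a.png

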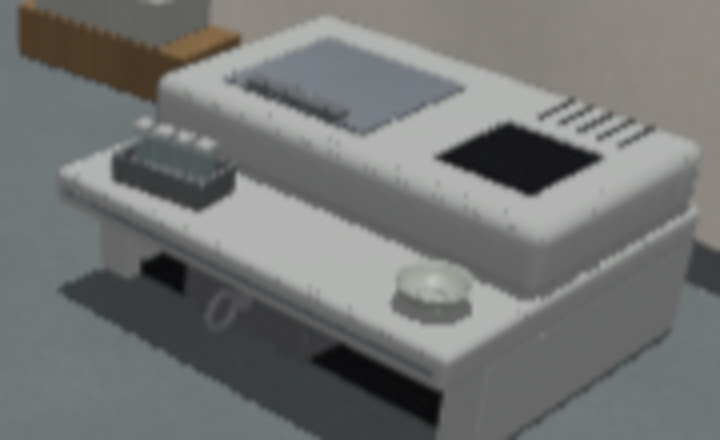

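View pics/s1b.png

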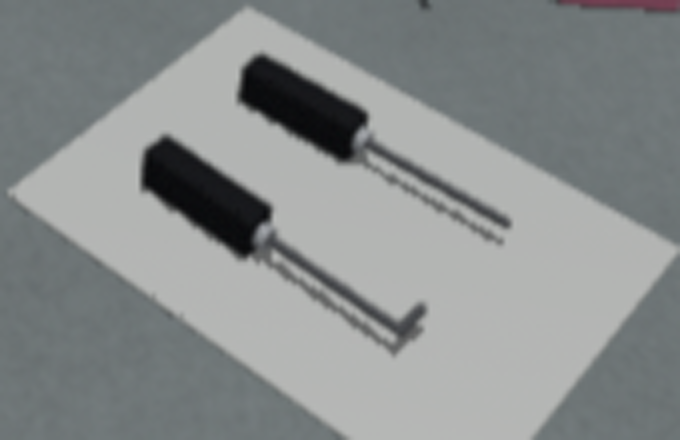

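Run:
```python
from bench import *
from h import *
c=camera("top");s=camera("side")
f=c["frame"].astype(int);g=f.sum(2)/3
# mat
m=np.zeros(g.shape,np.uint8);m[135:235,300:415]=(g[135:235,300:415]>130)*255
m=cv2.morphologyEx(m,cv2.MORPH_CLOSE,np.ones((15,15)))
r=cv2.minAreaRect(max(cv2.findContours(m,0,1)[0],key=cv2.contourArea));b=cv2.boxPoints(r)
P=np.array([onz(c,*p,.004) for p in b]);print("mat",P.round(4),P.mean(0))
# handles
k=np.zeros(g.shape,np.uint8);k[145:225,318:400]=(g[145:225,318:400]<90)*255
o=cv2.morphologyEx(k,cv2.MORPH_OPEN,np.ones((3,3)))
for q in cv2.findContours(o,0,1)[0]:
    if cv2.contourArea(q)<40: continue
    r=cv2.minAreaRect(q);b=cv2.boxPoints(r);print("handle px",np.round(r[0],1),r)
    print(np.array([onz(c,*p,.034)[:2] for p in b]).round(4),onz(c,*r[0],.025).round(4))
for n,u,v in(("tipend",305+538/7,140+380/7),("bend",305+538/7,140+427/7),("rodstart",305+370/7,140+437/7)):print(n,onz(c,u,v,.019).round(4))
for n,u,v in(("mathooktop h->bend side",270+405/4,240+332/4),("tip",270+420/4,240+310/4),("rod",270+275/4,240+240/4)):print(n,onz(s,u,v,.019).round(4))
# handle centre top from side: top corners
for u,v in((165,137),(270,208),(145,152),(243,228)):print("htop",onz(s,270+u/4,240+v/4,.034).round(4))
# instrument
for z in(.115,.085):
    print(z,[onz(c,165+u/5,70+v/5,z).round(4) for u,v in((66,283),(710,250),(58,85),(700,80))])
    print('side',[onz(s,240+u/4,100+v/4,z).round(4) for u,v in((60,180),(445,360),(62,195),(438,380))])
# eye
e=s["eye"];d=ray(s,295.5,177.2);print("eye z45",onz(s,295.5,177.2,.045))
```

```text
mat [[ 0.5586 -0.2112  0.004 ]
 [ 0.5923 -0.5128  0.004 ]
 [ 0.3504 -0.5361  0.004 ]
 [ 0.3182 -0.2362  0.004 ]] [ 0.45485942 -0.37407448  0.004     ]
handle px [344.  203.5] ((344.0, 203.5), (5.0, 24.0), 90.0)
[[ 0.4037 -0.2796]
 [ 0.4042 -0.359 ]
 [ 0.3878 -0.3589]
 [ 0.3873 -0.2796]] [ 0.3955 -0.3218  0.025 ]
handle px [339.9 173. ] ((339.9384765625, 173.00770568847656), (4.713319778442383, 24.43484115600586), 82.87498474121094)
[[ 0.4985 -0.2648]
 [ 0.5092 -0.3452]
 [ 0.4938 -0.3471]
 [ 0.4831 -0.2667]] [ 0.4967 -0.3084  0.025 ]
tipend [ 0.427  -0.4507  0.019 ]
bend [ 0.4045 -0.4506  0.019 ]
rodstart [ 0.3992 -0.37    0.019 ]
mathooktop h->bend side [ 0.4092 -0.455   0.019 ]
tip [ 0.4271 -0.451   0.019 ]
rod [ 0.4038 -0.3706  0.019 ]
htop [ 0.4016 -0.286   0.034 ]
htop [ 0.4076 -0.3613  0.034 ]
htop [ 0.3838 -0.2873  0.034 ]
htop [ 0.3849 -0.3618  0.034 ]
0.115 [array([0.6295, 0.2131, 0.115 ]), array([ 0.6542, -0.1822,  0.115 ]), array([0.7518, 0.2198, 0.115 ]), array([ 0.7599, -0.1758,  0.115 ])]
side [array([0.6199, 0.1946, 0.115 ]), array([ 0.6531, -0.182 ,  0.115 ]), array([0.6041, 0.1724, 0.115 ]), array([ 0.63  , -0.1952,  0.115 ])]
0.085 [array([0.6351, 0.2188, 0.085 ]), array([ 0.6604, -0.1875,  0.085 ]), array([0.7608, 0.2256, 0.085 ]), array([ 0.7691, -0.1809,  0.085 ])]
side [array([0.658 , 0.2416, 0.085 ]), array([ 0.6929, -0.154 ,  0.085 ]), array([0.6414, 0.2184, 0.085 ]), array([ 0.6687, -0.1679,  0.085 ])]
eye z45 [0.66555439 0.04414307 0.045     ]
```

Run:
```python
from bench import *
from h import *
c=camera("top");s=camera("side")
g=cv2.GaussianBlur(c["frame"],(3,3),0).astype(float).mean(2)
pts=[]
for u in range(185,302,2):
    col=g[105:140,u];d=np.diff(col);i=np.argmin(d);
    pts.append((u,105+i+.5+0))
pts=np.array(pts,np.float32);l=cv2.fitLine(pts,cv2.DIST_HUBER,0,.01,.01).ravel();print(l)
v=lambda u:l[3]+(u-l[2])*l[1]/l[0]
for z in(.085,.1,.115):
    a,b=onz(c,185,v(185),z),onz(c,300,v(300),z);print(z,a,b,np.arctan2(b[0]-a[0],a[1]-b[1]))
# left/right edges of ledge
for r in(100,105,110,115):
    row=g[r];print(r,165+np.argmax(np.diff(row[165:190])),295+np.argmin(np.diff(row[295:320])))
# hook rod line
k=[];
for u in range(359,380):
    col=g[196:212,u];w=np.clip(np.median(g[190:196,u])-col-15,0,None);k.append((u,196+(w*np.arange(16)).sum()/w.sum()))
k=np.array(k,np.float32);l=cv2.fitLine(k,cv2.DIST_HUBER,0,.01,.01).ravel();v=lambda u:l[3]+(u-l[2])*l[1]/l[0]
for u in (359,379):print("rod",onz(c,u,v(u),.019))
print("rod at handle ctr",onz(c,344,v(344),.019))
yaw=.0625;O=np.array([.642,.0155,0])
from math import *
M=R.from_euler('z',yaw)
f=cv2.cvtColor(s["frame"],cv2.COLOR_RGB2BGR)[140:210,260:360];f=cv2.resize(f,None,fx=7,fy=7,interpolation=cv2.INTER_CUBIC)
for rad in(.0115,.019):
  for t in np.linspace(0,2*pi,24,endpoint=False):
    p=O+M.apply([.032-.007+rad*cos(t),.027,.045+rad*sin(t)]);q=(proj(s,p)-[260,140])*7;cv2.circle(f,tuple(int(x) for x in q),1,(0,0,255),-1)
for p in([0,-.2,.085],[0,0,.085],[0,.2,.085],[0,-.2,.115],[0,0,.115],[.051,.0,.045],[.051,-.06,.045]):
  q=(proj(s,O+M.apply(p))-[260,140])*7;cv2.circle(f,tuple(int(x) for x in q),3,(0,255,0),-1)
cv2.imwrite("pics/s2.png",f)
```

```text
[ 9.9892354e-01 -4.6386804e-02  2.3839999e+02  1.2320000e+02]
0.085 [0.6382197  0.19749826 0.085     ] [ 0.65910614 -0.16527707  0.085     ] 0.05751054974278067
0.1 [0.63537996 0.19495785 0.1       ] [ 0.6559847  -0.16292473  0.1       ] 0.05751054974278099
0.115 [0.63254021 0.19241743 0.115     ] [ 0.65286326 -0.16057239  0.115     ] 0.05751054974278068
100 176 305
105 176 305
110 176 305
115 177 306
rod [ 0.40080934 -0.3737902   0.019     ]
rod [ 0.40569558 -0.44100474  0.019     ]
rod at handle ctr [ 0.39715179 -0.32347759  0.019     ]
```

View pics/s2.png

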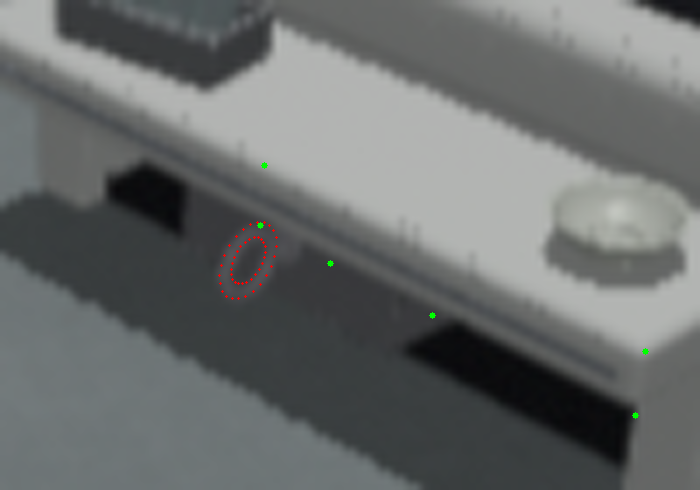

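Request:
drive_tool(
  deltas=[
    [[0.015,-0.048,0],-0.11],
    [[0.015,-0.048,0],-0.11],
    [[0.015,-0.048,0],-0.11],
    [[0.015,-0.048,0],-0.11],
    [[0.015,-0.048,0],-0.11],
    [[0.01,-0.048,0],-0.11],
    [[0.01,-0.048,0],-0.11],
    [[0.01,-0.048,0],-0.11],
    [[0.01,-0.048,0],-0.11],
    [[0.01,-0.048,0],-0.11],
  ],
  gripper=1.0,
)

```text
time_s: 1.4
eef_pos: [0.367, 0.0368, 0.2319]
eef_rot: [0.003, 0.706, 0.708, 0.003]
wrist_force: [1.2, 0.9, -0.2]
opening: 1.002
```

Request:
drive_tool(
  deltas=[
    [[0.005,-0.045,0],0.03],
    [[0.005,-0.045,0],0.03],
    [[0.005,-0.045,0],0],
    [[0.005,-0.045,0],0],
    [[0.005,-0.045,-0.01],0],
    [[0.005,-0.045,-0.02],0],
    [[0,-0.045,-0.03],0],
    [[0,-0.02,-0.03],0],
    [[0,0,0],0],
  ],
)

```text
time_s: 2.3
eef_pos: [0.3967, -0.3142, 0.1473]
eef_rot: [0.011, 0.689, 0.725, 0.004]
wrist_force: [-0.0, 1.4, -0.2]
opening: 1.0
```

```bash
cat >> h.py <<'E'
def st():
    from bench import get_obs
    o=get_obs();A=rot(o["eef_rot"]).as_matrix();print("t",o["time_s"],"p",o["eef_pos"].round(4),"ya",np.arctan2(A[1,1],A[0,1]).round(4),"z",A[:,2].round(3),"F",o["wrist_force"].round(2),"q",o["q"].round(2),"op",round(o["opening"],3));return o
E
python3 -c "
from h import *;st()"
```

```text
t 2.3 p [ 0.3967 -0.3142  0.1473] ya 0.0508 z [ 0.021 -0.01  -1.   ] F [-0.02  1.36 -0.18] q [-0.91  0.11  1.87  0.01  1.14 -0.97] op 1.0
```

Request:
drive_tool(
  deltas=[
    [[0,-0.008,-0.04],0.02],
    [[0,0,-0.03],0],
    [[0,0,0],0],
  ],
)

```text
time_s: 2.6
eef_pos: [0.398, -0.3229, 0.0788]
eef_rot: [0.013, 0.682, 0.732, 0.004]
wrist_force: [-0.2, 0.4, 0.3]
opening: 0.996
```

```bash
python3 -c "
from h import *;st()"
```

```text
t 2.6 p [ 0.398  -0.3229  0.0788] ya 0.0707 z [ 0.024 -0.012 -1.   ] F [-0.24  0.4   0.28] q [-0.92  0.22  1.9   0.01  0.99 -1.  ] op 0.996
```

Request:
drive_tool(
  deltas=[
    [[0,0,-0.03],0],
    [[0,0,-0.025],0],
    [[0,0,-0.01],0],
    [[-0.001,0,0],0],
  ],
)

```text
time_s: 3.0
eef_pos: [0.4016, -0.3241, 0.0208]
eef_rot: [0.018, 0.68, 0.733, 0.003]
wrist_force: [-0.3, 0.7, 0.4]
opening: 0.997
```

```bash
python3 -c "
from h import *;st()
from bench import camera
crop(camera('top'),'t3',305,140,110,90,7);crop(camera('side'),'s3',270,200,170,140,4)"
```

```text
t 3.0 p [ 0.4016 -0.3241  0.0208] ya 0.0742 z [ 0.03  -0.019 -0.999] F [-0.33  0.69  0.45] q [-0.92  0.33  1.91  0.02  0.86 -1.  ] op 0.997
```

View pics/s3.png

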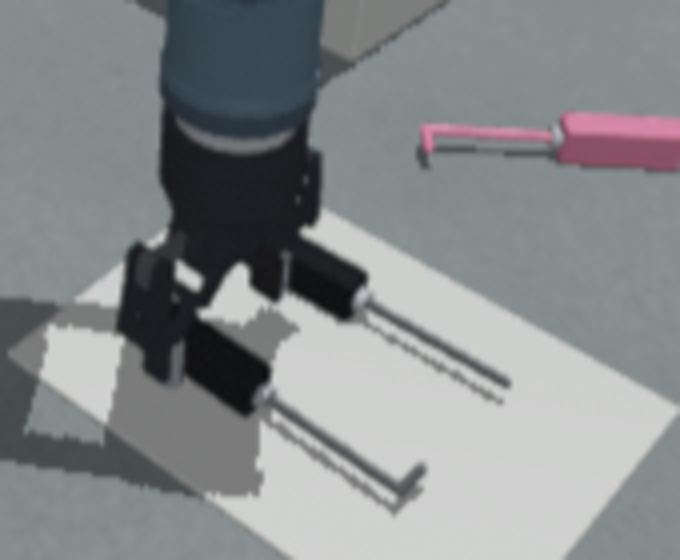

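View pics/t3.png

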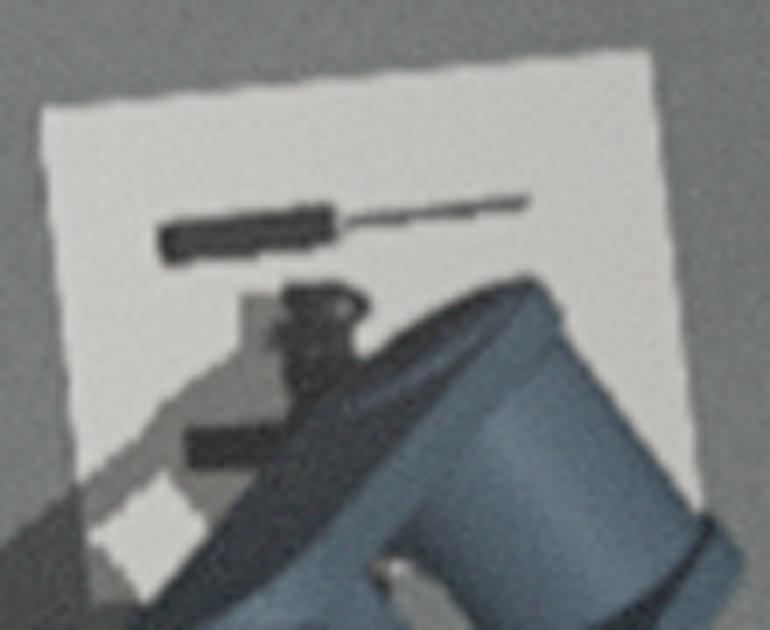

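Request:
drive_tool(
  deltas=[
    [[-0.004,0.001,-0.007],0],
    [[0,0,-0.005],0],
    [[0,0,0],0],
  ],
)

```text
time_s: 3.4
eef_pos: [0.3995, -0.326, 0.0129]
eef_rot: [0.022, 0.68, 0.733, 0.002]
wrist_force: [-0.1, 0.4, -0.2]
opening: 0.996
```

```bash
python3 -c "
from h import *;st()"
```

```text
t 3.4 p [ 0.3995 -0.326   0.0129] ya 0.0746 z [ 0.036 -0.026 -0.999] F [-0.1   0.36 -0.2 ] q [-0.92  0.34  1.92  0.02  0.83 -1.01] op 0.996
```

Request:
drive_tool(
  deltas=[
    [[-0.002,0,-0.005],0],
    [[0,0,0],0],
    [[0,0,0],0],
    [[0,0,0],0],
    [[0,0,0],0],
  ],
  gripper=0.0,
)

```text
time_s: 3.9
eef_pos: [0.3975, -0.3264, 0.008]
eef_rot: [0.022, 0.68, 0.733, 0.002]
wrist_force: [-0.5, -0.0, 2.5]
opening: 0.248
```

```bash
python3 -c "
from h import *;st()"
```

```text
t 3.9 p [ 0.3975 -0.3264  0.008 ] ya 0.0742 z [ 0.036 -0.027 -0.999] F [-0.5  -0.05  2.47] q [-0.93  0.35  1.93  0.02  0.82 -1.01] op 0.248
```

Request:
drive_tool(
  deltas=[
    [[0,0,0],0],
    [[0,0,0],0],
    [[0,0,0.02],0],
    [[0,0,0.03],0],
    [[0,0,0.03],0],
    [[0,0,0.02],0],
    [[0,0,0],0],
  ],
)

```text
time_s: 4.6
eef_pos: [0.3951, -0.3232, 0.1081]
eef_rot: [0.018, 0.68, 0.733, 0.003]
wrist_force: [0.4, -1.1, -2.5]
opening: 0.248
```

```bash
python3 -c "
from h import *;st()
from bench import camera
crop(camera('top'),'t4',305,140,110,90,7);crop(camera('side'),'s4',270,200,170,140,4)"
```

```text
t 4.6 p [ 0.3951 -0.3232  0.1081] ya 0.074 z [ 0.031 -0.02  -0.999] F [ 0.42 -1.11 -2.46] q [-0.93  0.16  1.9   0.01  1.04 -1.01] op 0.248
```

View pics/s4.png

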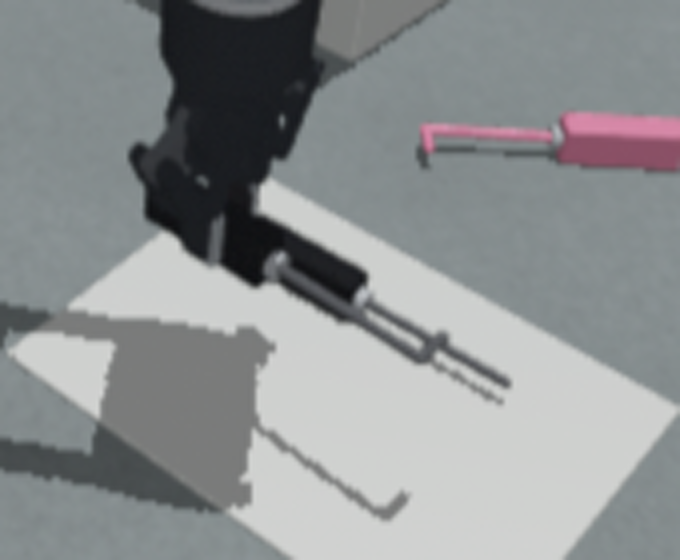

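Request:
drive_tool(
  deltas=[
    [[0.0,0.025,0.005],0.14],
    [[0.0,0.028,0],0.145],
    [[0.005,0.028,0],0.145],
    [[0.01,0.028,0],0.145],
    [[0.01,0.028,0],0.145],
    [[0.01,0.028,0],0.145],
    [[0.01,0.028,0],0.145],
    [[0.01,0.028,0],0.145],
    [[0.01,0.028,0],0.145],
    [[0.01,0.028,0],0.12],
  ],
)

```text
time_s: 5.7
eef_pos: [0.4583, -0.0308, 0.0915]
eef_rot: [-0.005, 0.016, 1.0, 0.013]
wrist_force: [-0.5, -0.0, -2.6]
opening: 0.245
```

```bash
python3 -c "
from h import *;st()"
```

```text
t 5.7 p [ 0.4583 -0.0308  0.0915] ya 1.5381 z [-0.01   0.027 -1.   ] F [-0.47 -0.03 -2.62] q [-0.34  0.12  2.    0.03  1.05 -1.89] op 0.245
```

Request:
drive_tool(
  deltas=[
    [[0.01,0.012,0],0.08],
    [[0.006,0.005,0],0],
    [[0,0,0],0],
  ],
)

```text
time_s: 6.0
eef_pos: [0.4714, -0.0087, 0.086]
eef_rot: [-0.01, -0.028, 0.999, 0.015]
wrist_force: [-0.5, -0.3, -1.9]
opening: 0.244
```

```bash
python3 -c "
from h import *;st()
from bench import camera
crop(camera('top'),'t5',150,60,200,150,4);crop(camera('side'),'s5',220,110,180,130,4)"
```

```text
t 6.0 p [ 0.4714 -0.0087  0.086 ] ya 1.6263 z [-0.021  0.029 -0.999] F [-0.48 -0.32 -1.92] q [-0.29  0.16  1.96  0.03  1.05 -1.93] op 0.244
```

View pics/s5.png

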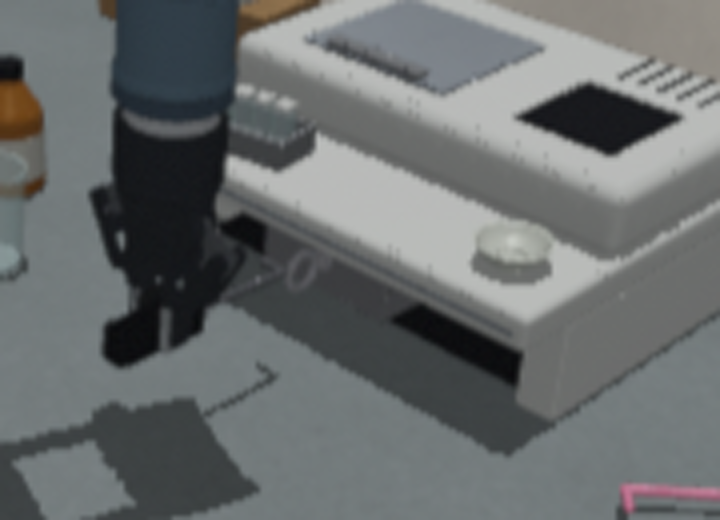

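View pics/t5.png

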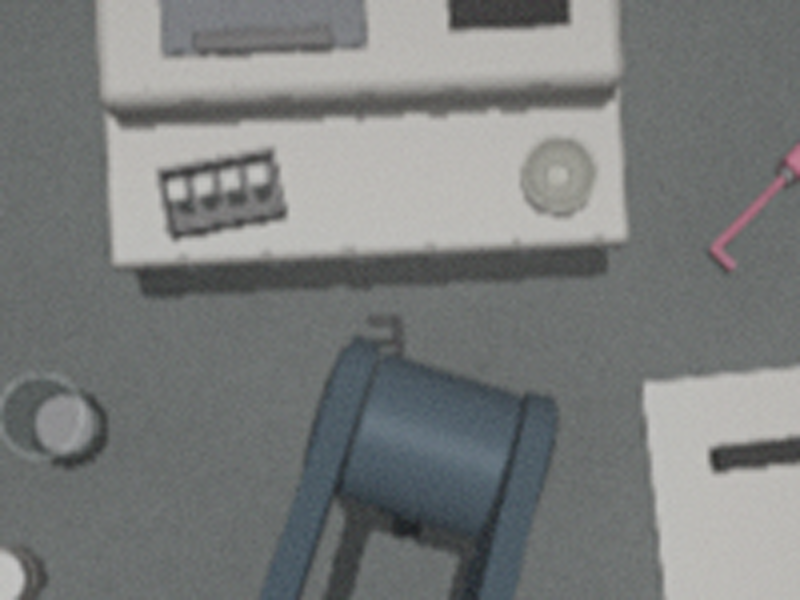

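```bash
cat >> h.py <<'E'
def tri(c,pc,s,ps):
    a,b=np.array(c["eye"]),np.array(s["eye"]);d,e=ray(c,*pc),ray(s,*ps)
    t=np.linalg.lstsq(np.c_[d,-e],b-a,rcond=None)[0];p,q=a+t[0]*d,b+t[1]*e;return (p+q)/2,np.linalg.norm(p-q)
def bendpos(o,off):
    A=rot(o["eef_rot"]);return A.apply(off)+o["eef_pos"]
E
python3 -c "
from h import *;o=st()
from bench import camera
c,s=camera('top'),camera('side')
print(tri(c,(250,139.5),s,(220+278/4,110+270/4)))
A=rot(o['eef_rot']).as_matrix();print(A.round(3))
p=o['eef_pos']-.126*A[:,0]-.011*A[:,2];t=p+.023*A[:,1]
print(p,t,(proj(c,p)-[150,60])*4,(proj(c,t)-[150,60])*4,(proj(s,p)-[220,110])*4,(proj(s,t)-[220,110])*4)
"
```

```text
t 6.1 p [ 0.4709 -0.0095  0.0862] ya 1.6255 z [-0.021  0.029 -0.999] F [-0.39 -0.56 -1.93] q [-0.29  0.16  1.96  0.03  1.05 -1.93] op 0.249
(array([ 0.59309828, -0.00555937,  0.0945785 ]), np.float64(0.005230475969139692))
[[-0.998 -0.055 -0.021]
 [-0.055  0.998  0.029]
 [ 0.02   0.03  -0.999]]
[ 0.59688859 -0.00282108  0.09469235] [0.59563244 0.0201341  0.09538633] [394.35386305 315.67096857] [364.94545362 316.843602  ] [282.75247454 266.4287941 ] [260.61755204 253.89819301]
```

Request:
drive_tool(
  deltas=[
    [[0.0,0,-0.015],0],
    [[0.0,0,-0.015],0],
    [[0.0,0,-0.012],0],
    [[0,0,-0.005],0],
    [[0,0,0],0],
  ],
)

```text
time_s: 6.7
eef_pos: [0.4716, -0.0139, 0.0394]
eef_rot: [-0.008, -0.023, 1.0, 0.014]
wrist_force: [-0.5, -0.4, -2.9]
opening: 0.246
```

```bash
cat >> h.py <<'E'
EYE=np.array([.6653,.0440,.045])
def rel():
    o=st();A=rot(o['eef_rot']).as_matrix();p=o['eef_pos']-.125*A[:,0]-.001*A[:,1]-.011*A[:,2]
    d=R.from_euler('z',-.06).apply(p-EYE);print("bend",p.round(4),"rel eye (instr axes)",d.round(4),"hookyaw",(np.arctan2(A[1,1],A[0,1])-np.pi/2).round(3),"nose",(-A[2,0]).round(3))
    return o,p
E
python3 -c "
from h import *;rel()"
```

```text
t 6.7 p [ 0.4716 -0.0139  0.0394] ya 1.6163 z [-0.017  0.027 -0.999] F [-0.47 -0.39 -2.94] q [-0.3   0.24  1.98  0.03  0.94 -1.93] op 0.246
bend [ 0.5967 -0.0095  0.0484] rel eye (instr axes) [-0.0717 -0.0493  0.0034] hookyaw 0.045 nose -0.015
```

Request:
drive_tool(
  deltas=[
    [[0.013,0.003,-0.001],0.01],
    [[0.015,0.003,-0.001],0.005],
    [[0.015,0.002,-0.001],0],
    [[0.015,0.002,0],0],
    [[0.01,0.001,0],0],
    [[0,0,0],0],
  ],
)

```text
time_s: 7.3
eef_pos: [0.5431, -0.0039, 0.0389]
eef_rot: [-0.007, -0.029, 0.999, 0.013]
wrist_force: [0.4, -0.3, -2.5]
opening: 0.252
```

```bash
python3 -c "
from h import *;o,p=rel()
from bench import camera
s=camera('side');crop(s,'s6',250,130,100,75,8)
A=rot(o['eef_rot']).as_matrix();print((proj(s,p)-[250,130])*8,(proj(s,p+.023*A[:,1])-[250,130])*8)"
```

```text
t 7.3 p [ 0.5431 -0.0039  0.0389] ya 1.6292 z [-0.015  0.026 -1.   ] F [ 0.39 -0.31 -2.53] q [-0.24  0.38  1.8   0.03  0.99 -1.88] op 0.252
bend [0.6681 0.0021 0.0482] rel eye (instr axes) [ 0.0003 -0.042   0.0032] hookyaw 0.058 nose -0.013
[443.58973454 411.65405982] [400.17359236 387.70192094]
```

View pics/s6.png

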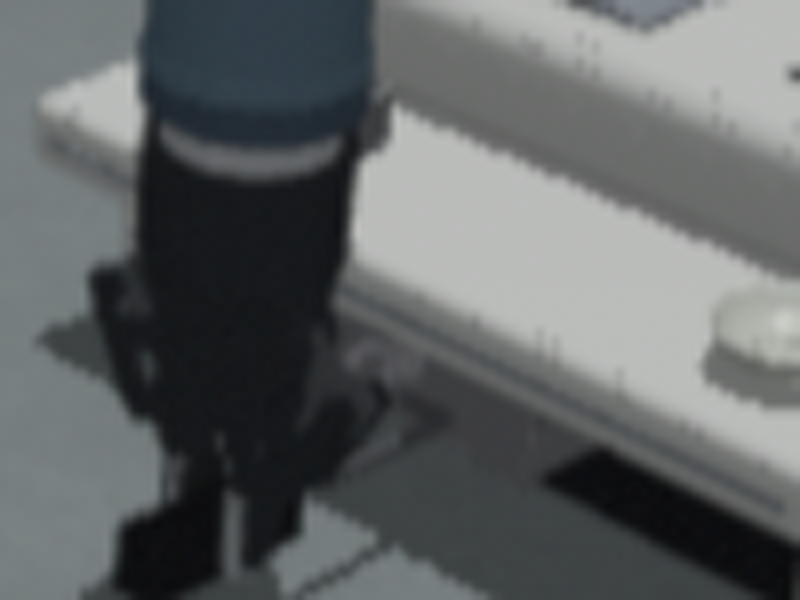

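Request:
drive_tool(
  deltas=[
    [[0,0.004,-0.003],0],
    [[0,0.005,-0.001],0],
    [[0,0.004,0],0],
    [[0,0.003,0],0],
  ],
)

```text
time_s: 7.75
eef_pos: [0.5398, 0.0132, 0.0339]
eef_rot: [-0.009, -0.029, 0.999, 0.014]
wrist_force: [-0.2, -0.1, -1.4]
opening: 0.244
```

```bash
python3 -c "
from h import *;o,p=rel()"
```

```text
t 7.75 p [0.5398 0.0132 0.0339] ya 1.6283 z [-0.018  0.027 -0.999] F [-0.16 -0.11 -1.36] q [-0.21  0.38  1.81  0.03  0.98 -1.85] op 0.244
bend [0.6648 0.0192 0.0428] rel eye (instr axes) [-0.002  -0.0247 -0.0022] hookyaw 0.057 nose -0.017
```

Request:
drive_tool(
  deltas=[
    [[0.002,0.002,0.002],0],
    [[0.0005,0.004,0.001],0],
    [[0,0.003,0],0],
  ],
)

```text
time_s: 8.05
eef_pos: [0.5421, 0.0234, 0.0372]
eef_rot: [-0.009, -0.029, 0.999, 0.014]
wrist_force: [1.4, -0.6, -2.2]
opening: 0.247
```

```bash
python3 -c "
from h import *;o,p=rel()"
```

```text
t 8.05 p [0.5421 0.0234 0.0372] ya 1.6286 z [-0.019  0.027 -0.999] F [ 1.43 -0.58 -2.15] q [-0.19  0.38  1.8   0.03  0.99 -1.83] op 0.247
bend [0.6671 0.0294 0.0461] rel eye (instr axes) [ 0.0009 -0.0147  0.0011] hookyaw 0.058 nose -0.017
```

Request:
drive_tool(
  deltas=[
    [[0,0.003,0],0],
    [[-0.003,0,0],0],
    [[-0.003,0,0],0],
    [[-0.003,0,0],0],
  ],
)

```text
time_s: 8.45
eef_pos: [0.5328, 0.0271, 0.0374]
eef_rot: [-0.009, -0.029, 0.999, 0.014]
wrist_force: [-0.4, 0.2, -2.5]
opening: 0.248
```

```bash
python3 -c "
from h import *;o,p=rel()
from bench import camera
s=camera('side');crop(s,'s7',250,130,100,75,8)"
```

```text
t 8.45 p [0.5328 0.0271 0.0374] ya 1.6296 z [-0.018  0.027 -0.999] F [-0.42  0.17 -2.54] q [-0.19  0.36  1.82  0.03  0.98 -1.83] op 0.248
bend [0.6578 0.0332 0.0463] rel eye (instr axes) [-0.0081 -0.0103  0.0013] hookyaw 0.059 nose -0.017
```

View pics/s7.png

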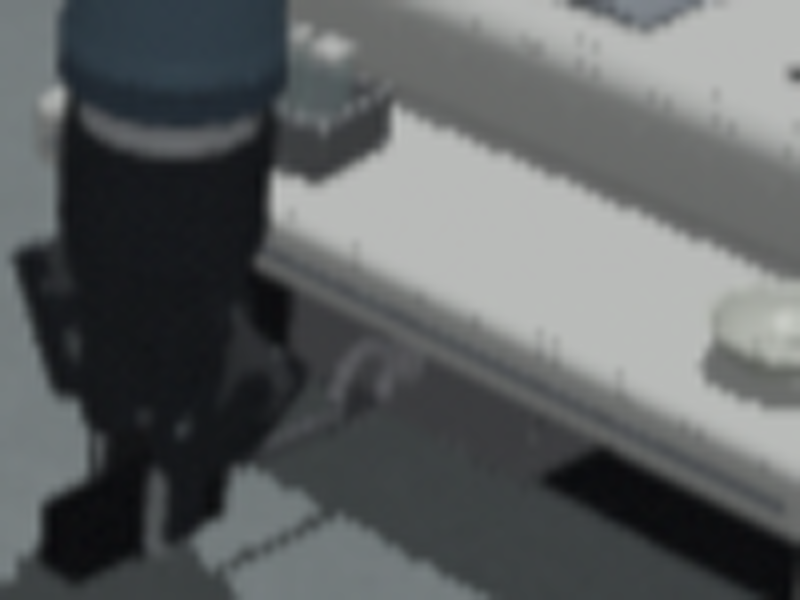

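Request:
drive_tool(
  deltas=[
    [[-0.003,0,0],0],
    [[-0.003,0,0],0],
    [[-0.003,0,0],0],
  ],
)

```text
time_s: 8.8
eef_pos: [0.5258, 0.0265, 0.0384]
eef_rot: [-0.005, -0.029, 0.999, 0.013]
wrist_force: [4.1, 0.1, -4.1]
opening: 0.249
```

```bash
python3 -c "
from h import *;o,p=rel()
"
```

```text
t 8.8 p [0.5258 0.0265 0.0384] ya 1.6286 z [-0.012  0.026 -1.   ] F [ 4.12  0.07 -4.11] q [-0.19  0.34  1.85  0.03  0.97 -1.84] op 0.249
bend [0.6507 0.0325 0.0482] rel eye (instr axes) [-0.0152 -0.0106  0.0032] hookyaw 0.058 nose -0.01
```

Request:
drive_tool(
  deltas=[
    [[-0.004,-0.0003,-0.0005],0],
    [[-0.004,-0.0003,-0.0005],0],
    [[-0.004,-0.0003,0],0],
    [[-0.004,-0.0003,0],0],
    [[-0.004,-0.0003,0],0],
  ],
)

```text
time_s: 9.3
eef_pos: [0.5055, 0.0251, 0.0381]
eef_rot: [-0.004, -0.029, 0.999, 0.013]
wrist_force: [3.7, 2.1, -3.9]
opening: 0.249
```

```bash
python3 -c "
from h import *;o,p=rel()
"
```

```text
t 9.3 p [0.5055 0.0251 0.0381] ya 1.6288 z [-0.008  0.027 -1.   ] F [ 3.73  2.08 -3.93] q [-0.2   0.31  1.9   0.03  0.95 -1.85] op 0.249
bend [0.6305 0.0311 0.0482] rel eye (instr axes) [-0.0355 -0.0108  0.0032] hookyaw 0.058 nose -0.007
```

Request:
drive_tool(
  deltas=[
    [[-0.004,-0.0003,-0.0005],0],
    [[-0.004,-0.0003,-0.0005],0],
    [[-0.004,-0.0003,0],0],
    [[-0.004,-0.0003,0],0],
    [[-0.004,-0.0003,0],0],
    [[-0.004,-0.0003,0],0],
    [[-0.004,-0.0003,0],0],
  ],
)

```text
time_s: 10.0
eef_pos: [0.4756, 0.0231, 0.0376]
eef_rot: [-0.003, -0.029, 0.999, 0.014]
wrist_force: [4.1, 1.7, -2.2]
opening: 0.248
```

```bash
python3 -c "
from h import *;o,p=rel()
from bench import camera
s=camera('side');crop(s,'s8',220,130,130,85,6)
c=camera('top');crop(c,'t8',190,90,110,75,7)"
```

```text
t 10.0 p [0.4756 0.0231 0.0376] ya 1.6292 z [-0.007  0.027 -1.   ] F [ 4.08  1.72 -2.2 ] q [-0.22  0.25  1.98  0.03  0.93 -1.87] op 0.248
bend [0.6005 0.0292 0.0479] rel eye (instr axes) [-0.0656 -0.0109  0.0029] hookyaw 0.058 nose -0.005
```

View pics/s8.png

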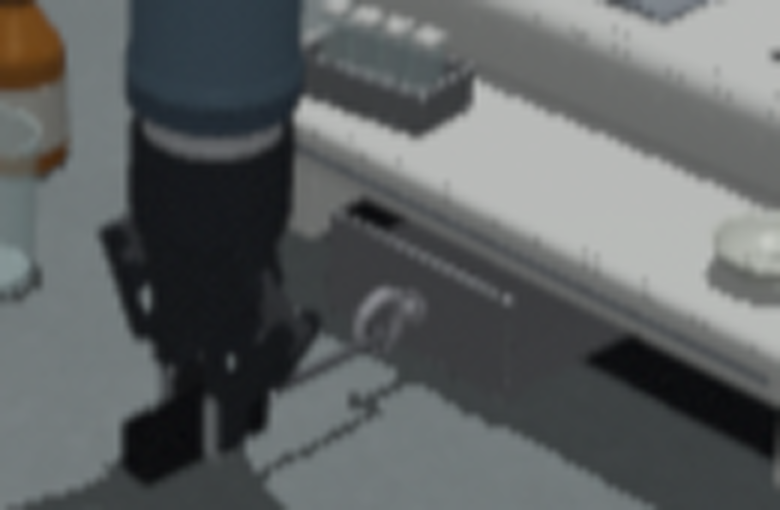

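View pics/t8.png

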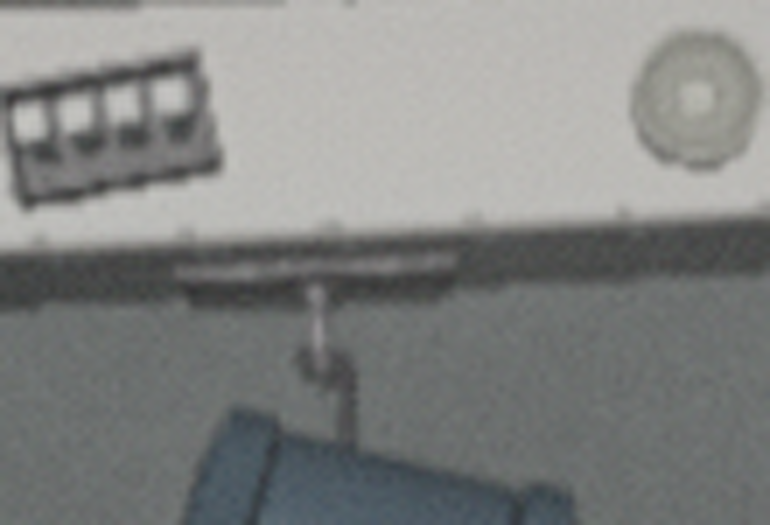

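Request:
drive_tool(
  deltas=[
    [[-0.004,-0.0003,-0.0005],0],
    [[-0.004,-0.0003,-0.0005],0],
    [[-0.004,-0.0003,0],0],
    [[-0.003,-0.0002,0],0],
  ],
)

```text
time_s: 10.5
eef_pos: [0.4605, 0.0218, 0.037]
eef_rot: [-0.002, -0.029, 0.999, 0.013]
wrist_force: [4.4, 3.1, -2.0]
opening: 0.245
```

```bash
python3 -c "
from h import *;o,p=rel()
"
```

```text
t 10.5 p [0.4605 0.0218 0.037 ] ya 1.6292 z [-0.005  0.027 -1.   ] F [ 4.39  3.14 -1.99] q [-0.23  0.22  2.02  0.03  0.92 -1.88] op 0.245
bend [0.5854 0.0278 0.0475] rel eye (instr axes) [-0.0807 -0.0113  0.0025] hookyaw 0.058 nose -0.004
```

Request:
drive_tool(
  deltas=[
    [[-0.0015,-0.0001,0],0],
    [[-0.0015,-0.0001,0],0],
  ],
)

```text
time_s: 10.7
eef_pos: [0.457, 0.0216, 0.037]
eef_rot: [-0.002, -0.029, 0.999, 0.013]
wrist_force: [4.9, 1.7, -1.3]
opening: 0.244
```

Request:
drive_tool(
  deltas=[
    [[-0.0015,-0.0001,0],0],
  ],
)

```text
time_s: 10.8
eef_pos: [0.4554, 0.0215, 0.037]
eef_rot: [-0.002, -0.029, 0.999, 0.013]
wrist_force: [4.5, 1.7, -1.9]
opening: 0.248
```

```bash
python3 -c "
from h import *;o,p=rel()
from bench import camera
s=camera('side');crop(s,'s9',220,130,130,85,6)
c=camera('top');crop(c,'t9',190,90,110,75,7)
M=R.from_euler('z',.06);O=np.array([.6425,.0155,0])
"
```

```text
t 10.8 p [0.4554 0.0215 0.037 ] ya 1.6291 z [-0.005  0.027 -1.   ] F [ 4.48  1.73 -1.85] q [-0.23  0.21  2.03  0.03  0.91 -1.88] op 0.248
bend [0.5803 0.0275 0.0475] rel eye (instr axes) [-0.0858 -0.0113  0.0025] hookyaw 0.058 nose -0.004
```

View pics/t9.png

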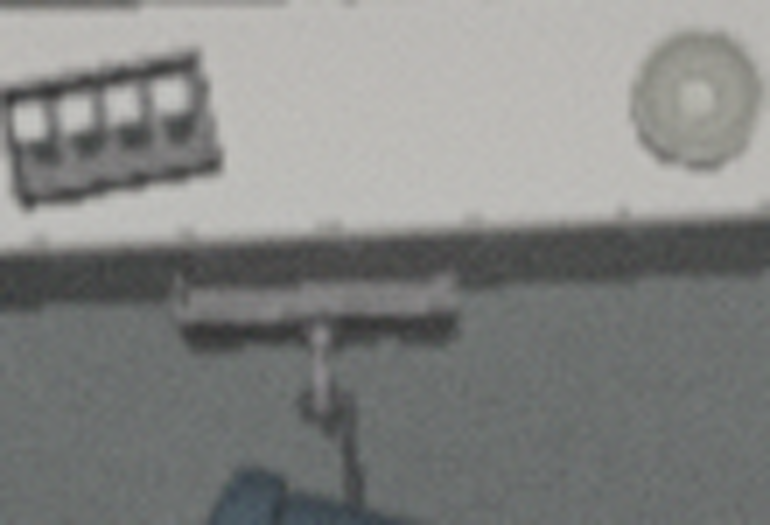

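View pics/s9.png

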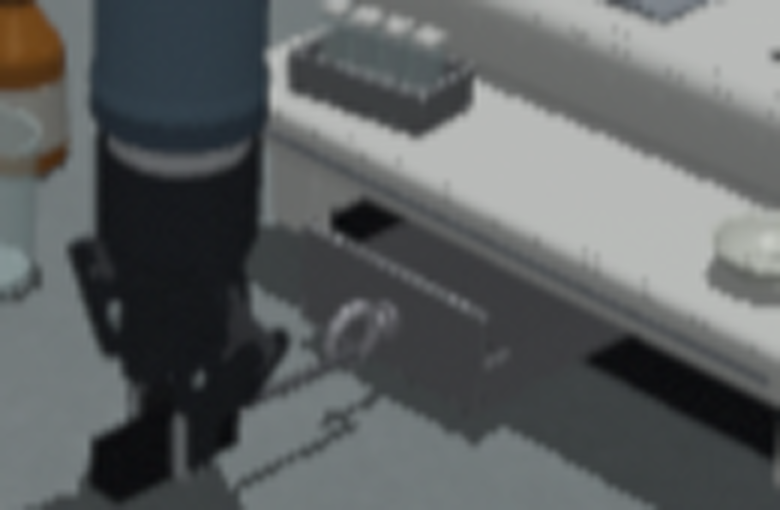

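Request:
drive_tool(
  deltas=[
    [[-0.001,0,0],0],
  ],
)

```text
time_s: 11.0
eef_pos: [0.4543, 0.0215, 0.0369]
eef_rot: [-0.002, -0.029, 0.999, 0.013]
wrist_force: [4.6, 1.8, -1.8]
opening: 0.245
```

Request:
drive_tool(
  deltas=[
    [[-0.001,0,0],0],
  ],
)

```text
time_s: 11.1
eef_pos: [0.4534, 0.0215, 0.037]
eef_rot: [-0.002, -0.029, 0.999, 0.013]
wrist_force: [4.3, 2.3, -2.0]
opening: 0.248
```

Request:
drive_tool(
  deltas=[
    [[-0.001,0,0],0],
  ],
)

```text
time_s: 11.2
eef_pos: [0.4524, 0.0214, 0.037]
eef_rot: [-0.002, -0.029, 0.999, 0.013]
wrist_force: [4.2, 1.9, -1.8]
opening: 0.246
```

Request:
drive_tool(
  deltas=[
    [[-0.001,0,0],0],
  ],
)

```text
time_s: 11.3
eef_pos: [0.4514, 0.0214, 0.037]
eef_rot: [-0.002, -0.029, 0.999, 0.013]
wrist_force: [5.3, 1.9, -1.8]
opening: 0.251
```

```bash
python3 -c "
from h import *;o,p=rel()
from bench import camera
s=camera('side')
M=R.from_euler('z',.06);O=np.array([.6425,.0155,0])
x0,y0,k=250,160,10
f=cv2.resize(cv2.cvtColor(s['frame'],cv2.COLOR_RGB2BGR)[y0:y0+45,x0:x0+70],None,fx=k,fy=k,interpolation=cv2.INTER_CUBIC)
for tv,col in((.08,(0,0,255)),(.09,(0,255,0))):
  for t in np.linspace(0,2*np.pi,30,endpoint=False):
    q=(proj(s,O+M.apply([.032-tv+.019*np.cos(t),.027,.045+.019*np.sin(t)]))-[x0,y0]+.5)*k;cv2.circle(f,tuple(int(x) for x in q),1,col,-1)
cv2.imwrite('pics/s10.png',f)
"
```

```text
t 11.3 p [0.4514 0.0214 0.037 ] ya 1.629 z [-0.005  0.027 -1.   ] F [ 5.32  1.94 -1.82] q [-0.23  0.2   2.04  0.03  0.91 -1.88] op 0.251
bend [0.5763 0.0274 0.0475] rel eye (instr axes) [-0.0898 -0.0113  0.0025] hookyaw 0.058 nose -0.004
```

View pics/s10.png

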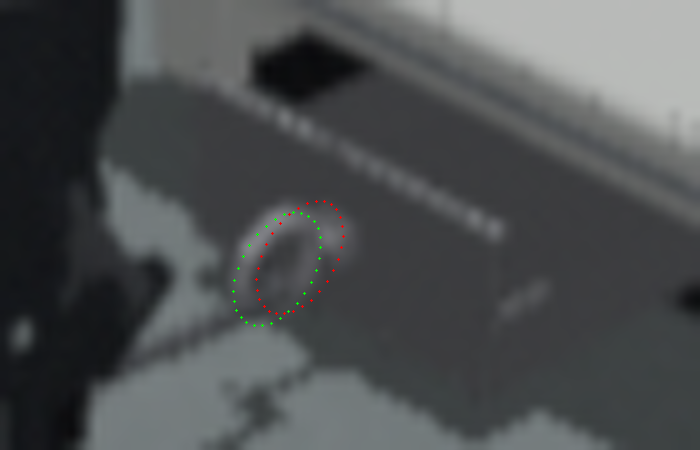

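Request:
drive_tool(
  deltas=[
    [[0.003,0,0],0],
    [[0.003,0,0],0],
    [[0.001,-0.003,0],0],
    [[0,-0.004,0],0],
  ],
)

```text
time_s: 11.75
eef_pos: [0.4545, 0.0144, 0.0352]
eef_rot: [-0.007, -0.03, 0.999, 0.014]
wrist_force: [-0.1, 0.6, -2.3]
opening: 0.246
```

```bash
python3 -c "
from h import *;o,p=rel()"
```

```text
t 11.75 p [0.4545 0.0144 0.0352] ya 1.6297 z [-0.015  0.027 -1.   ] F [-0.05  0.55 -2.29] q [-0.25  0.22  2.03  0.03  0.92 -1.89] op 0.246
bend [0.5795 0.0205 0.0446] rel eye (instr axes) [-0.087  -0.0183 -0.0004] hookyaw 0.059 nose -0.013
```

Request:
drive_tool(
  deltas=[
    [[0.004,-0.001,0],0],
    [[0.001,-0.004,0],0],
    [[0.001,-0.005,0],0],
    [[0.001,-0.006,0],0],
    [[0.0,-0.007,0],0],
    [[0.0,-0.007,0],0],
  ],
)

```text
time_s: 12.35
eef_pos: [0.4614, -0.0183, 0.0347]
eef_rot: [-0.008, -0.03, 0.999, 0.014]
wrist_force: [0.3, 0.4, -1.6]
opening: 0.247
```

```bash
python3 -c "
from h import *;o,p=rel()
from bench import camera
s=camera('side');crop(s,'s11',220,130,130,85,6)"
```

```text
t 12.35 p [ 0.4614 -0.0183  0.0347] ya 1.6298 z [-0.016  0.027 -0.999] F [ 0.33  0.42 -1.62] q [-0.31  0.23  2.01  0.03  0.93 -1.96] op 0.247
bend [ 0.5864 -0.0121  0.0438] rel eye (instr axes) [-0.0821 -0.0513 -0.0012] hookyaw 0.059 nose -0.015
```

View pics/s11.png

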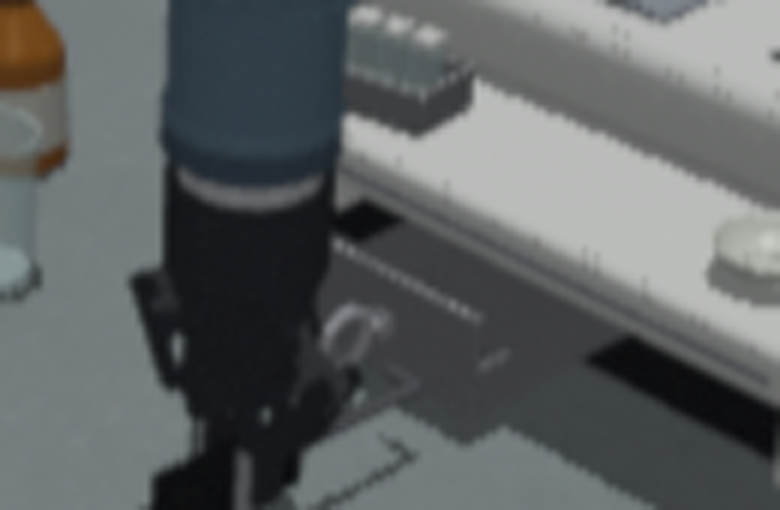

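Request:
drive_tool(
  deltas=[
    [[-0.02,-0.002,0],0],
    [[-0.025,-0.003,0.01],0],
    [[-0.025,-0.005,0.03],0],
    [[-0.01,-0.02,0.035],-0.1],
    [[0,-0.028,0.03],-0.145],
    [[0,-0.028,0.01],-0.145],
    [[0,-0.028,0.005],-0.145],
    [[0,-0.028,0.005],-0.145],
    [[0,-0.028,0.005],-0.145],
  ],
)

```text
time_s: 13.3
eef_pos: [0.3754, -0.1939, 0.1694]
eef_rot: [-0.0, 0.385, 0.923, 0.017]
wrist_force: [0.2, -0.2, -2.5]
opening: 0.247
```

```bash
python3 -c "
from h import *;o,p=rel()"
```

```text
t 13.3 p [ 0.3754 -0.1939  0.1694] ya 0.7792 z [ 0.013  0.031 -0.999] F [ 0.25 -0.18 -2.5 ] q [-0.78 -0.1   2.03  0.03  1.22 -1.57] op 0.247
bend [ 0.4624 -0.2838  0.1787] rel eye (instr axes) [-0.2222 -0.3151  0.1337] hookyaw -0.792 nose -0.013
```

Request:
drive_tool(
  deltas=[
    [[0.004,-0.026,-0.01],-0.141],
    [[0.004,-0.026,-0.01],-0.141],
    [[0.004,-0.026,-0.02],-0.141],
    [[0.004,-0.026,-0.03],-0.141],
    [[0.004,-0.02,-0.02],-0.12],
    [[0,0,0],0],
  ],
)

```text
time_s: 13.9
eef_pos: [0.3954, -0.3295, 0.0793]
eef_rot: [0.01, 0.687, 0.727, 0.013]
wrist_force: [0.5, 0.5, -1.9]
opening: 0.244
```

```bash
python3 -c "
from h import *;o,p=rel()"
```

```text
t 13.9 p [ 0.3954 -0.3295  0.0793] ya 0.0563 z [ 0.032  0.006 -0.999] F [ 0.52  0.46 -1.92] q [-0.94  0.23  1.89  0.04  1.01 -1.02] op 0.244
bend [ 0.4011 -0.4544  0.0897] rel eye (instr axes) [-0.2936 -0.4817  0.0447] hookyaw -1.514 nose -0.004
```

Lower towards the mat (grasp was at TCP z 0.008).

Request:
drive_tool(
  deltas=[
    [[0,0.002,-0.03],0.01],
    [[0,0,-0.02],0],
    [[0,0,-0.007],0],
    [[0,0,0],0],
  ],
)

```text
time_s: 14.3
eef_pos: [0.395, -0.3274, 0.022]
eef_rot: [0.01, 0.681, 0.732, 0.014]
wrist_force: [-0.9, 1.0, -2.7]
opening: 0.246
```

```bash
python3 -c "
from h import *;o,p=rel()
from bench import camera
crop(camera('side'),'s12',270,200,170,140,4)"
```

```text
t 14.3 p [ 0.395  -0.3274  0.022 ] ya 0.0712 z [ 0.033  0.007 -0.999] F [-0.94  0.97 -2.72] q [-0.94  0.33  1.91  0.04  0.89 -1.04] op 0.246
bend [ 0.4025 -0.4523  0.0324] rel eye (instr axes) [-0.292  -0.4796 -0.0126] hookyaw -1.5 nose -0.004
```

View pics/s12.png

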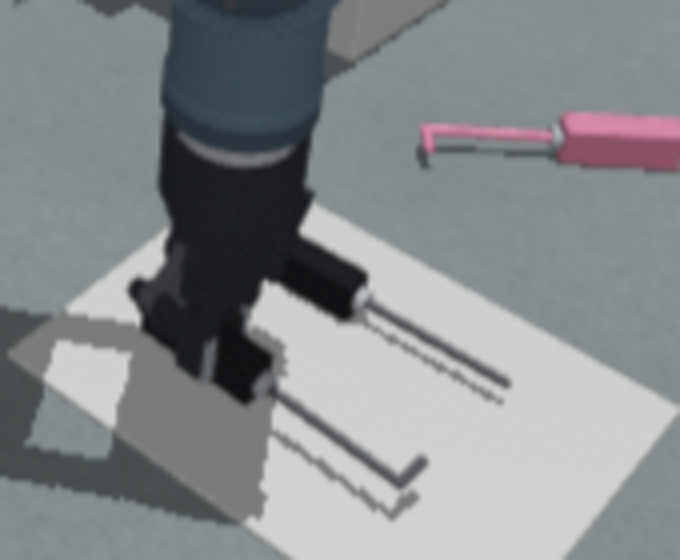

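Request:
drive_tool(
  deltas=[
    [[0,0,-0.006],0],
    [[0,0,-0.004],0],
    [[0,0,-0.001],0],
  ],
)

```text
time_s: 14.65
eef_pos: [0.397, -0.3294, 0.0142]
eef_rot: [0.013, 0.681, 0.732, 0.013]
wrist_force: [0.2, 0.4, -2.0]
opening: 0.247
```

Request:
drive_tool(
  deltas=[
    [[0,0,-0.0015],0],
    [[0,0,0],0],
  ],
)

```text
time_s: 14.85
eef_pos: [0.3973, -0.3297, 0.0132]
eef_rot: [0.013, 0.681, 0.732, 0.013]
wrist_force: [-0.1, -0.5, -1.8]
opening: 0.241
```

Request:
drive_tool(
  deltas=[
    [[0,0,-0.002],0],
    [[0,0,-0.002],0],
  ],
)

```text
time_s: 15.05
eef_pos: [0.3976, -0.3301, 0.0095]
eef_rot: [0.014, 0.681, 0.732, 0.013]
wrist_force: [1.6, -0.5, -1.5]
opening: 0.246
```

Request:
drive_tool(
  deltas=[
    [[0,0,-0.0015],0],
    [[0,0,0],0],
  ],
)

```text
time_s: 15.25
eef_pos: [0.3978, -0.3302, 0.0087]
eef_rot: [0.014, 0.681, 0.732, 0.013]
wrist_force: [-2.0, 0.7, 1.2]
opening: 0.247
```

Request:
drive_tool(
  deltas=[
    [[0,0,-0.0005],0],
    [[0,0,0],0],
    [[0,0,0],0],
  ],
  gripper=0.7,
)

```text
time_s: 15.55
eef_pos: [0.3983, -0.3309, 0.0086]
eef_rot: [0.015, 0.681, 0.732, 0.013]
wrist_force: [0.2, -0.4, 0.2]
opening: 0.7
```

Request:
drive_tool(
  deltas=[
    [[0,0,0],0],
    [[0,0,0.02],0],
    [[0,0,0.03],0],
    [[0,0,0.04],0],
    [[-0.01,0.01,0.04],0],
    [[-0.02,0.04,0.04],0],
    [[-0.02,0.045,0.03],0],
    [[-0.01,0.045,0],0],
    [[0,0.045,0],0],
  ],
)

```text
time_s: 16.45
eef_pos: [0.3415, -0.1572, 0.204]
eef_rot: [0.016, 0.683, 0.73, 0.013]
wrist_force: [1.0, 0.2, -0.2]
opening: 0.701
```

```bash
python3 -c "
from h import *;st()
from bench import camera
c,s=camera('top'),camera('side')
cv2.imwrite('pics/t13.png',cv2.cvtColor(c['frame'],4));crop(s,'s13',230,90,220,270,2.2)"
```

```text
t 16.45 p [ 0.3415 -0.1572  0.204 ] ya 0.0659 z [ 0.041 -0.004 -0.999] F [ 1.01  0.24 -0.19] q [-0.77 -0.31  2.13  0.03  1.29 -0.85] op 0.701
```

View pics/t13.png

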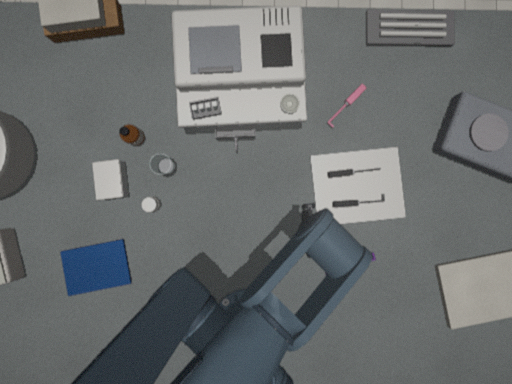

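View pics/s13.png

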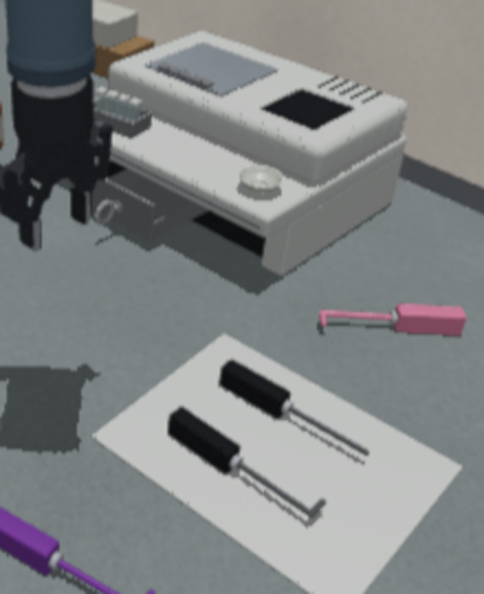

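```bash
python3 -c "
from h import *
from bench import camera
s=camera('side');c=camera('top')
M=R.from_euler('z',.06);O=np.array([.6425,.0155,0])
for n,cc,x0,y0,k in(('s14',s,255,165,14),('t14',c,205,110,11)):
  f=cv2.resize(cv2.cvtColor(cc['frame'],cv2.COLOR_RGB2BGR)[y0:y0+40,x0:x0+55],None,fx=k,fy=k,interpolation=cv2.INTER_CUBIC)
  for tv,col in((.08,(0,0,255)),(.09,(0,255,0))):
    for t in np.linspace(0,2*np.pi,30,endpoint=False):
      q=(proj(cc,O+M.apply([.032-tv+.019*np.cos(t),.027,.045+.019*np.sin(t)]))-[x0,y0]+.5)*k;cv2.circle(f,tuple(int(x) for x in q),1,col,-1)
  cv2.imwrite(f'pics/{n}.png',f)
"
```

```text
(no output)
```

View pics/s14.png

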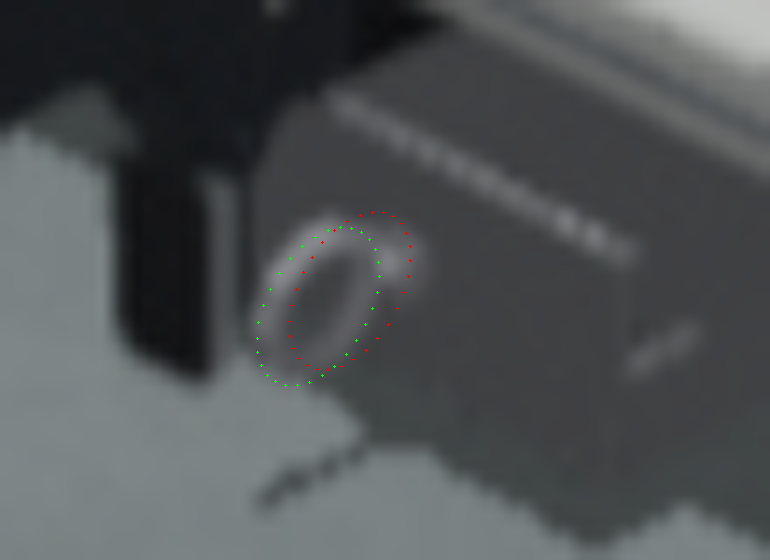

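View pics/t14.png

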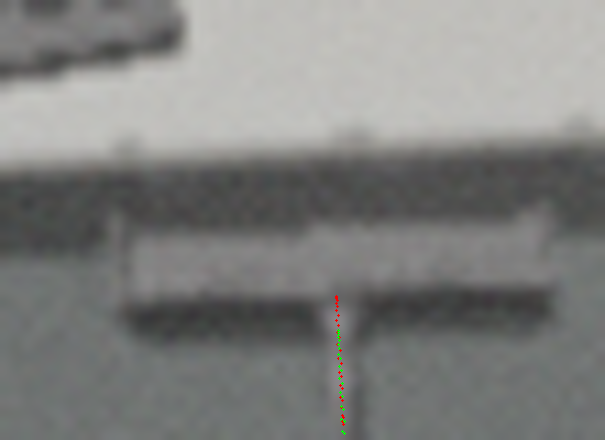

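```bash
python3 -c "
from h import *
from bench import camera
c=camera('top')
x0,y0,k=215,112,13
f=cv2.resize(cv2.cvtColor(c['frame'],cv2.COLOR_RGB2BGR)[y0:y0+45,x0:x0+45],None,fx=k,fy=k,interpolation=cv2.INTER_CUBIC)
M=R.from_euler('z',.06);O=np.array([.6425,.0155,0])
for tv,col in((.078,(0,0,255)),(.082,(0,255,255)),(.09,(0,255,0))):
  q=(proj(c,O+M.apply([.013-tv,.027,.045]))-[x0,y0]+.5)*k;print(tv,q);cv2.line(f,(int(q[0])-60,int(q[1])),(int(q[0])-15,int(q[1])),col,1)
for z in(.085,.115):
  for y in(-.01,.06):
    q=(proj(c,O+M.apply([0,y,z]))-[x0,y0]+.5)*k;cv2.circle(f,tuple(int(x) for x in q),3,(255,0,0),-1)
cv2.imwrite('pics/t15.png',f)
"
```

```text
0.078 [275.24078459 467.90793148]
0.082 [276.05787604 483.77329517]
0.09 [277.69261606 515.51483959]
```

View pics/t15.png

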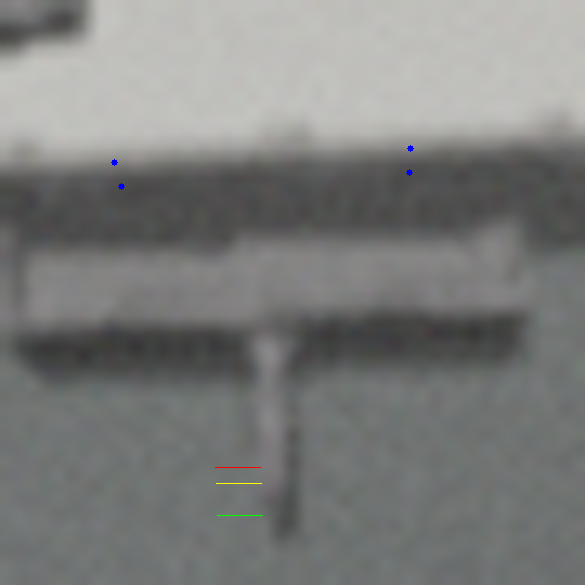

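```bash
python3 -c "
from bench import hand_in;print(hand_in())"
```

```text
the job is handed in; nothing more can be done
None
```

The tray is drawn out and the hook tool is back on the mat. The job took 16.5 s of robot time. `hand_in()` gives no verdict, so these are my own readings.

**What I did:** I gripped the hook tool by its handle, turned it to point into the bay and guided the bent end sideways into the pull eye. I had located the eye in the side view, about 27 mm left of centre. I then drew the tray out in small steps, slid the hook out of the eye, laid it back where it came from, opened the gripper and moved the arm clear.

**Forces:** The pull on the hook read about 4–5 N. The last 1 mm step rose to 5.3 N, which may be the start of the end stop, so I stopped there. I saw no jolts or high readings.

**How far the tray is out:**
- **Cameras:** both views of the eye put the tray at about 87–90 mm.
- **Hook travel:** this is less certain, giving about 83–89 mm, because contact with the eye and the tray's start position were known only to a few millimetres.
- All of these estimates are above the required 82 mm.

**Other checks:** In the last pictures the hook lies flat on the mat. The probe and bystanders look unmoved, and the arm touches nothing; I judged these by eye.

**Tool tilt:** The gripper picked up a slight tilt of up to about 0.045 rad during the moves, but this did not affect the grasp or the placing.

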